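# Pack a spraying fixture with spacers until the cover is held snug

## Robot

A 6-joint arm with a two-finger parallel gripper is mounted at the origin on the work surface. World frame = base frame: x ahead of the robot, y to its left, z up, the work surface at z = 0. Lengths are in m, angles in rad, forces in N, time in s.
With the tool pointing down it reaches from about 0.375 to 0.9 m from the base axis. Payload 3.1 kg.
Tool frame: the origin (TCP) lies at the very end of the fingers, on their centre line; the grasp point (between the pads) lies 19 mm behind it; z points along the fingers, y is the line along which they close (so a half turn about z gives the same grasp; the last joint's range is limited). The gripper opens to 87 mm and grips with 3 to 60 N. Pads are 19 mm wide; open, the fingers measure 117 mm over their backs; the gripper's body (75 mm by 190 mm) begins 51 mm behind the grasp point.
Start: joints at [0.959, 0.527, 1.433, -0, 1.181, -0.178], TCP at [0.263, 0.567, 0.223] pointing down, gripper open.
Joint ranges: [-3.08, 3.08], [-0.75, 2.2], [0.22, 2.44], [-1.43, 4.57], [0, 2.65], [-2.85, 2.85]. Speed limits (rad/s): [2.79, 2.79, 3.14, 3.14, 3.14, 3.14].

## Interface

Orientations are given as a unit quaternion [x, y, z, w].
In Python, from rig import status, viewer, robot gives the robot as it stands.
- The arm moves only by the tool arm_command, never from a script. Its arguments are lists of equal length, an entry for each row: "delta_rot": the turn, a rotation vector about the tool's x, y, z in degrees, a list of three; "delta_pos": the shift along the tool's x, y, z in m, a list of three; "gripper": the closure, from -1 (fully open) to 1 (shut). In form: {"delta_rot": [[rx, ry, rz], ...], "delta_pos": [[dx, dy, dz], ...], "gripper": [gripper, ...]}. A call has 1 to 12 rows; each row is the pose to reach, as a shift and turn from the pose commanded when the call began, along the tool's axes at that moment; what a row does not reach only later rows make up. A row lasts 1/12 s, in which the tool goes at most 41.7 mm and 7.16 degrees, less where a joint would pass 70% of its speed; a pose out of reach is approached as far as the arm can. A call with a gripper value outside its range is refused whole. The fingers move at their own pace and stop on an object; "grip_force" is the grip in N (left out, the last holds). Time passes only in rows, so rows that repeat a pose let the fingers close. It gives the time, the measured TCP pose, the force, the opening and the grip force at its end, in the units of the state.
- status.get_obs(): the state, without advancing time (a new reading comes with each control period).
- viewer.camera(name): name is "side" or "top"; returns a dict with "pixels" (480x640x3 uint8, blue, green, red), "fx", "fy", "cx", "cy" (pixels), "pose" (4x4, takes a point from camera to world coordinates). Camera axes: x right, y down, z forward; pixel columns grow to the right and rows downward; lengths in m; the calibration is good to about 2 mm. A picture is of the moment at which its call begins. There is no depth.
- robot.hand_in(): hands the job in; it is judged then, once.
The state is a dict: "time": time; "q": joint angles; "joint_velocities": joint speeds; "joint_torque": joint torques, N m; "position": TCP position; "tool_rot": TCP orientation; "ft_force": force on the tool from outside, world axes, zero at the start; "moment": the same for the moment, N m; "grip_width": finger opening in m; "grip_force": force on a finger pad.
Only numpy, scipy, OpenCV 4.12 (cv2) and the standard library are available. Lean on these libraries where they do the work, as an engineer would, in place of code of your own. Each camera call takes 0.05 s, during which the arm holds its last target. There are 200 camera calls.

## Task

Fix the cover that lies in the spraying fixture so that it cannot shift while it is airbrushed: push one spacer bar at a time into the gap between the cover and the sliding jaw, beginning with the bar nearest the stop and taking them in order, right in until it meets the back rail, and after each one push the jaw firmly in to try the fit, drawing it back to make room for the next. Stop adding as soon as the jaw closes firmly on the pack instead of running loose to the end of its stroke, and leave it pushed up tight with no play from stop to jaw, the unused bars still outside in front. Leave the spare cover, the jar and the airbrush where they are.

Things in the scene. Friction and masses are not known exactly. Their poses are not given: they have to be found in the camera images.
- jig: fixture fixed to the bench. Origin at bench height; +x from its open front (robot side) to the back rail, +y along it from stop to jaw, z up. Back rail: 30 mm high, front face at x = +40 mm, y from -195 to +265 mm. A bar is fully in when it meets the rail: middle at x = 0 (-10 to +6 mm). Bars slide on the bench (z = 0). Spare bars stay with their middle in front of x = -50 mm
- stop: steel end stop block, 60 x 30 x 36 mm, fixed at the -y end of the fixture; its place along the fixture differs by up to 4 mm either way. Origin at bench height in the plane of the face that the cover leans on; axes as the jig's (the face looks to +y)
- jaw (a joint): slide of the steel jaw, m: 0 = fully drawn back, 0.125 = end of its stroke (moves to jig -y, towards the stop). It stays where it is left; about 3 N slides it, 14 N is a firm push. If it runs to 0.125 the pack is still loose; with the right number of bars the pack stops it 4 to 12 mm short of that
- jaw_grip (a point): grip point in the jaw's upright post, on its middle, 58 mm above the bench. Post: 14 mm thick along jig y, 28 mm wide along jig x, from 31 to 76 mm above the bench. The jaw's block below has its top 31 mm above the bench (42 mm over the back rail) and reaches 40 mm ahead of the post's middle (to the face) and 20 mm behind it
- jaw_face (a point): middle of the jaw's working face, which looks to jig -y, 15 mm above the bench, at jig x = 0; at jig y = 0 at the end of the stroke and y = +125 mm fully drawn back. The jaw's block and the cover begin about 20 mm in front (jig x = -19 and -18 mm), so the tail of a seated bar sticks out 20 mm
- cover_short_end (a point): the shorter grey ribbed cover, 56 (x) x 64 (y) x 39 mm high, 0.25 to 0.5 kg, loose. The point is the middle of its -y end face, 13 mm above the bench; the cover reaches 64 mm along its +y. One of the two covers lies in the fixture, this end within 4 mm of the stop's face, and slides with 1 to 4 N; the other is the spare, on the bench in front
- cover_long_end (a point): the longer grey ribbed cover, 56 (x) x 80 (y) x 39 mm high, otherwise the same: the point is the middle of its -y end face, 13 mm above the bench; it reaches 80 mm along its +y. Either cover can be the one in the fixture
- spacer0_mid (a point): loose aluminium spacer bar, 80 mm long (x), 16 mm thick (y), 30 mm high, 0.1 kg; the point is its centre, 15 mm above the bench. Four equal bars wait side by side 30 mm apart at the open front, pointing roughly into it; this is number 1 counted from the stop's side. Taken in that order, each can be pushed straight in along jig +x while the jaw is drawn back
- spacer1_mid (a point): loose aluminium spacer bar, 80 mm long (x), 16 mm thick (y), 30 mm high, 0.1 kg; the point is its centre, 15 mm above the bench. Four equal bars wait side by side 30 mm apart at the open front, pointing roughly into it; this is number 2 counted from the stop's side. Taken in that order, each can be pushed straight in along jig +x while the jaw is drawn back
- spacer2_mid (a point): loose aluminium spacer bar, 80 mm long (x), 16 mm thick (y), 30 mm high, 0.1 kg; the point is its centre, 15 mm above the bench. Four equal bars wait side by side 30 mm apart at the open front, pointing roughly into it; this is number 3 counted from the stop's side. Taken in that order, each can be pushed straight in along jig +x while the jaw is drawn back
- spacer3_mid (a point): loose aluminium spacer bar, 80 mm long (x), 16 mm thick (y), 30 mm high, 0.1 kg; the point is its centre, 15 mm above the bench. Four equal bars wait side by side 30 mm apart at the open front, pointing roughly into it; this is number 4 counted from the stop's side. Taken in that order, each can be pushed straight in along jig +x while the jaw is drawn back
- jar_mid (a point): paint jar, 52 mm across, 60 mm high, behind the back rail; its centre. Leave alone
- airbrush_mid (a point): airbrush, 170 mm long, 42 mm high at its cup, lying behind the back rail; its middle. Leave alone
There are look-alikes about, which are no part of the job. Leave any purple look-alike of the part that bears spacer0_mid alone. Leave any blue look-alike of the part that bears cover_long_end alone.

How it is judged:
By the outcome, as a careful person would: the job done as asked, in the order asked, and still so for the second after the job is handed in, with the robot touching nothing.
It also fails if it takes over 72 s, if anything falls off the work surface, if the arm or the gripper's body presses on something with over 40 N, if the wrist force passes 120 N, or if a joint passes its speed limit or range.

## Working session

There is one attempt and no reset: what is moved stays moved. The work goes in short steps, Python scripts to look and compute and a tool call to move; the robot and the scene stay as the last step left them, time stands still between calls to the robot, and variables do not carry over. Pictures are saved under pics/ and viewed, at most 10 in all, crops included, and the job is handed in when it is done.

Besides the shell and the picture viewer there is one more tool, called as name(argument=value, ...) on one line, values as JSON. arm_command: Moves the arm, as the interface text tells. Its arguments: {"type":"object","properties":{"delta_rot":{"type":"array","items":{"type":"array","items":{"type":"number"}}},"delta_pos":{"type":"array","items":{"type":"array","items":{"type":"number"}}},"gripper":{"type":"array","items":{"type":"number"}},"grip_force":{"type":"number"}},"required":["delta_rot","delta_pos","gripper"]}

```bash
ls; mkdir -p pics; python3 - <<'E'
from rig import status, viewer, robot
import cv2,numpy as np
o=status.get_obs()
for k,v in o.items(): print(k,np.round(v,4))
for n in("side","top"):
    c=viewer.camera(n); cv2.imwrite(f"pics/{n}0.png",c["pixels"]); print(n,c["fx"],c["fy"],c["cx"],c["cy"]);print(np.round(c["pose"],4).tolist())
E
```

```text
pics
time 0.0
q [ 0.9585  0.5284  1.4339 -0.      1.1814 -0.1785]
joint_velocities [ 0.0007  0.0002 -0.0007 -0.0025 -0.002  -0.001 ]
joint_torque [ 5.00000e-04 -4.40045e+01 -1.76595e+01  6.32000e-02  5.82000e-02
 -2.00000e-04]
position [0.2622 0.5665 0.2216]
tool_rot [ 2.152e-01  9.766e-01 -1.000e-03 -4.000e-04]
ft_force [ 0.126  -0.3039  0.1214]
moment [-0.01   -0.022  -0.0536]
grip_force 0.0
grip_width 0.0872
side 464.0557753367261 464.0557753367261 313.2428503900417 235.73289986757308
[[0.8045, -0.3211, 0.4997, 0.1985], [-0.594, -0.4411, 0.6728, -0.5228], [0.0044, -0.8381, -0.5455, 0.4756], [0.0, 0.0, 0.0, 1.0]]
top 525.7418327565002 525.7418327565002 322.6680166612815 231.99082079934465
[[0.0161, -0.9786, 0.205, 0.3701], [-0.9999, -0.0166, -0.0003, -0.0142], [0.0037, -0.205, -0.9788, 0.9793], [0.0, 0.0, 0.0, 1.0]]
```

View pics/top0.png

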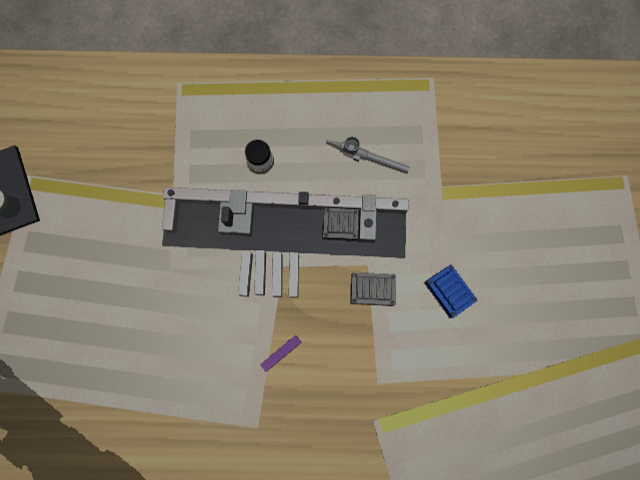

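View pics/side0.png

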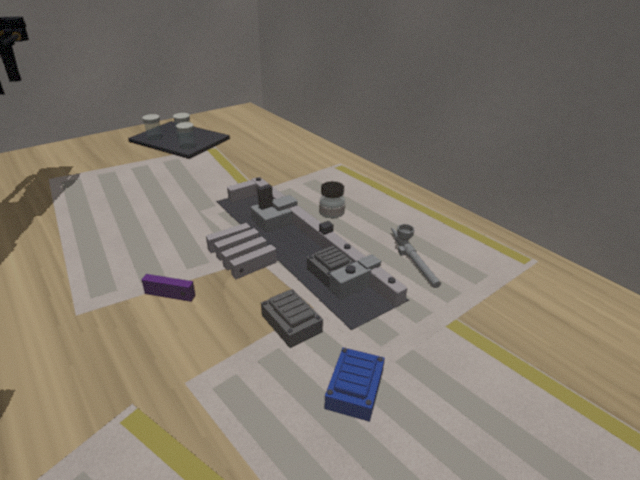

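The top view shows the jaw at about (235,215) with its dark post at (227,214), the cover in the fixture at (341,222), and the stop at (368,220).

What could be mistaken for something else:
- **Bars:** four silver bars at (294,275), (278,274), (260,272) and (245,274), plus the purple look-alike at (281,353). Bar 1 is the one at (294,275), nearest the stop.
- **Covers:** the fixture cover at (341,222), the grey spare at (373,289), and the blue look-alike at (451,291). I'll use the one in the fixture.

```bash
cat > h.py <<'E'
from rig import status, viewer, robot
import cv2,numpy as np
def cast(c,uv,z):
    uv=np.atleast_2d(np.array(uv,float)); P=np.array(c["pose"])
    d=np.c_[(uv[:,0]-c["cx"])/c["fx"],(uv[:,1]-c["cy"])/c["fy"],np.ones(len(uv))]@P[:3,:3].T
    t=P[:3,3]; return t+d*((z-t[2])/d[:,2])[:,None]
def proj(c,p):
    P=np.array(c["pose"]); q=(np.atleast_2d(p)-P[:3,3])@P[:3,:3]
    return np.c_[q[:,0]/q[:,2]*c["fx"]+c["cx"],q[:,1]/q[:,2]*c["fy"]+c["cy"]]
def bars(c):
    im=c["pixels"]; g=cv2.cvtColor(im,cv2.COLOR_BGR2HSV)
    return g
E
python3 - <<'E'
from h import *
c=viewer.camera("top"); im=c["pixels"]
cv2.imwrite("pics/crop0.png",cv2.resize(im[182:310,156:416],None,fx=3,fy=3,interpolation=cv2.INTER_CUBIC))
g=cv2.cvtColor(im,cv2.COLOR_BGR2HSV)
for v in(245,253,260,269,278,286,294,300): print(v,g[275,v],end=' ')
print([tuple(g[r,320]) for r in (192,197,200,203,206)])
# dark plate
m=((g[...,2]<95)&(g[...,2]>30)).astype(np.uint8); 
E
```

```text
245 [105   3 160] 253 [ 24  23 158] 260 [ 90   3 160] 269 [ 18  29 158] 278 [120   3 161] 286 [ 19  93 148] 294 [ 90   2 161] 300 [ 20  96 149] [(np.uint8(18), np.uint8(24), np.uint8(160)), (np.uint8(175), np.uint8(10), np.uint8(157)), (np.uint8(173), np.uint8(6), np.uint8(159)), (np.uint8(0), np.uint8(5), np.uint8(161)), (np.uint8(30), np.uint8(5), np.uint8(51))]
```

View pics/crop0.png

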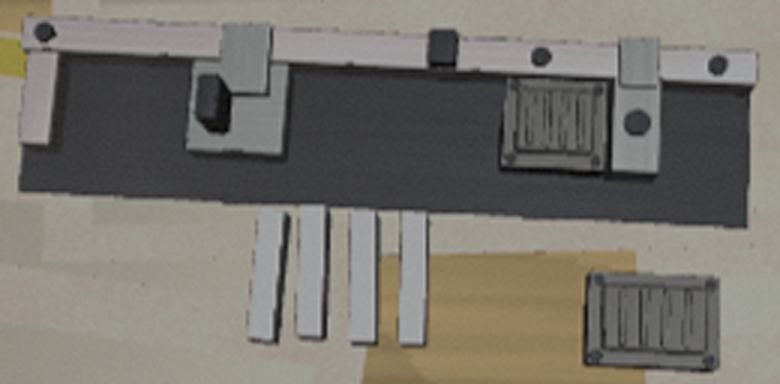

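The crop confirms four silver bars, with bar 1 at crop (413,278), and the fixture cover at (553,125). The jaw block spans crop x 187–286 and its post is at about (212,100).

```bash
cat >> h.py <<'E'
import json
def jig():
    j=json.load(open("jig.json")); return np.array(j["o"]),j["yaw"]
def tojig(p):
    o,a=jig(); d=np.atleast_2d(p)[:,:2]-o; c,s=np.cos(a),np.sin(a)
    return np.c_[d[:,0]*c+d[:,1]*s,-d[:,0]*s+d[:,1]*c]
def toworld(p):
    o,a=jig(); p=np.atleast_2d(p); c,s=np.cos(a),np.sin(a)
    return o+np.c_[p[:,0]*c-p[:,1]*s,p[:,0]*s+p[:,1]*c]
E
python3 - <<'E'
from h import *
c=viewer.camera("top")
f=lambda L,z: cast(c,np.array(L)/3+[156-.33,182-.33],z)[:,:2]
rl=f([(22,17),(757,53),(755,84)],.03)
u=rl[0]-rl[1]; print("rail len",np.linalg.norm(u),"yaw",np.degrees(np.arctan2(-u[0],u[1])))
pl=f([(20,190),(747,227)],0.002); v=pl[0]-pl[1]; print("plate",np.linalg.norm(v),np.degrees(np.arctan2(-v[0],v[1])))
yaw=np.arctan2(-(u+v)[0],(u+v)[1]); ey=np.array([-np.sin(yaw),np.cos(yaw)]);ex=np.array([np.cos(yaw),np.sin(yaw)])
print("rail depth",(rl[1]-rl[2])@ex)
mid=(rl[0]+rl[1])/2 # rear edge, y=35
fr=rl[2]@ex-.04
jf=f([(286,155),(187,152),(288,67)],.031)
o=ex*fr+ey*(mid@ey-.035); json.dump(dict(o=o.tolist(),yaw=yaw),open("jig.json","w"))
print("o",o,np.degrees(yaw))
print("jaw block",tojig(jf))
print("stop",tojig(f([(613,172),(658,174)],.036)))
print("cover",tojig(f([(501,167),(604,171),(505,79)],.039)))
print("spare",tojig(f([(586,363),(717,370)],.039)))
print("post top side",tojig(f([(195,123),(197,73),(215,73)],.076)))
g=cv2.cvtColor(c["pixels"],cv2.COLOR_BGR2HSV)
m=((g[...,1]<14)&(g[...,2]>140)).astype(np.uint8);m[:248]=0;m[305:]=0;m[:,:230]=0;m[:,310:]=0
n,l,s,_=cv2.connectedComponentsWithStats(m)
for i in range(1,n):
    if s[i,4]>150:
        cn=cv2.findContours((l==i).astype(np.uint8),0,2)[0][0]
        r=cv2.minAreaRect(cn); b=tojig(cast(c,cv2.boxPoints(r),.03))
        mid=b.mean(0); e=[b[1]-b[0],b[2]-b[1]]; e=max(e,key=np.linalg.norm); e*=np.sign(e[0])
        print("bar",s[i,4],r[0],"jig",mid,"len",np.linalg.norm(e),"ang",np.degrees(np.arctan2(e[1],e[0])),"world",toworld(mid))
E
```

```text
rail len 0.45972744239019636 yaw -1.9224055826178894
plate 0.4574751935484509 -1.991155601172252
rail depth 0.019995993305894567
o [0.58076772 0.02368795] -1.956696181884583
jaw block [[-0.0199461   0.09302954]
 [-0.02117064  0.15382973]
 [ 0.03576393  0.09615169]]
stop [[-0.02132902 -0.10748323]
 [-0.02117124 -0.13492414]]
cover [[-0.02230453 -0.0391665 ]
 [-0.0215868  -0.10179937]
 [ 0.03292931 -0.03884915]]
spare [[-0.13799639 -0.09542277]
 [-0.13819071 -0.17308062]]
post top side [[-0.01252601  0.14128659]
 [ 0.0177306   0.14283302]
 [ 0.0182752   0.13221891]]
bar 348 (244.0509796142578, 272.6025085449219) jig [-0.09262085  0.10007573] len 0.07825379383469273 ang -0.8231317973972743 world [[0.49161787 0.12686778]]
bar 345 (259.0, 272.0) jig [-0.09016161  0.07310793] len 0.07669464807499252 ang 4.214240021617187 world [[0.49315488 0.09983174]]
bar 350 (275.9999694824219, 273.5) jig [-0.09131185  0.04211219] len 0.07842798597593638 ang 3.8348533441574255 world [[0.490947   0.06889334]]
bar 347 (293.0, 274.0) jig [-0.09067201  0.01125594] len 0.0765764728070862 ang 3.4552932147957107 world [[0.4905329  0.03803324]]
```

```bash
cat >> h.py <<'E'
from scipy.spatial.transform import Rotation as R
def plan(x,y,z):
    "tool-axis shift and turn to reach jig x,y, height z with tool y along jig y"
    o=status.get_obs(); Rt=R.from_quat(o["tool_rot"]); a=jig()[1]
    G=R.from_matrix(np.array([[-np.cos(a),-np.sin(a),0],[-np.sin(a),np.cos(a),0],[0,0,-1]]).T)
    w=np.r_[toworld([x,y])[0],z]-np.array(o["position"])
    print("t",round(o["time"],2),"jig now",tojig(o["position"]).round(4),"z",np.round(o["position"][2],4),"F jig",(R.from_euler("z",-a).apply(o["ft_force"])).round(1),"w",round(o["grip_width"],4))
    print("dpos",Rt.inv().apply(w).round(4),"drot",np.degrees((Rt.inv()*G).as_rotvec()).round(2))
E
python3 -c "
from h import *
plan(-.165,.011,.10)"
```

```text
t 0.2 jig now [[-0.3367  0.5319]] z 0.2219 F jig [ 0.5 -0.6 -0.2] w 0.0871
dpos [-0.3609 -0.4129  0.1224] drot [ -0.07  -0.03 -22.9 ]
```

arm_command(delta_rot=[[0,0,-6],[0,0,-12],[0,0,-18],[0,0,-22.9],[0,0,-22.9],[0,0,-22.9],[0,0,-22.9],[0,0,-22.9],[0,0,-22.9],[0,0,-22.9],[0,0,-22.9],[0,0,-22.9]], delta_pos=[[-0.025,-0.028,0],[-0.05,-0.057,0],[-0.075,-0.086,0],[-0.1,-0.115,0],[-0.125,-0.143,0],[-0.15,-0.172,0],[-0.175,-0.2,0],[-0.2,-0.23,0],[-0.225,-0.257,0],[-0.25,-0.286,0],[-0.275,-0.315,0],[-0.3,-0.343,0]], gripper=[1,1,1,1,1,1,1,1,1,1,1,1])

```text
time: 1.2
position: [0.3907, 0.128, 0.2227]
tool_rot: [0.017, 1.0, -0.0, 0.0]
ft_force: [0.9, -0.1, 0.4]
grip_width: 0.0149
grip_force: 0.0
```

```bash
python3 -c "
from h import *
plan(-.165,.011,.10)"
```

```text
t 1.2 jig now [[-0.1935  0.0978]] z 0.2227 F jig [ 0.9 -0.   0.4] w 0.0149
dpos [-0.0285 -0.0868  0.1227] drot [-0.    0.01  0.01]
```

arm_command(delta_rot=[[0,0,0],[0,0,0],[0,0,0],[0,0,0],[0,0,0],[0,0,0],[0,0,0]], delta_pos=[[-0.012,-0.03,0.03],[-0.024,-0.06,0.06],[-0.036,-0.087,0.09],[-0.036,-0.087,0.125],[-0.036,-0.087,0.16],[-0.036,-0.087,0.19],[-0.036,-0.087,0.205]], gripper=[1,1,1,1,1,1,1])

```text
time: 1.78
position: [0.4225, 0.0412, 0.0146]
tool_rot: [0.018, 1.0, 0.0, -0.002]
ft_force: [-0.4, 0.1, 1.0]
grip_width: 0.0006
grip_force: 0.0
```

```bash
python3 -c "
from h import *
plan(-.0495,.011,.018)
c=viewer.camera('side'); im=c['pixels'];cv2.imwrite('pics/s1.png',cv2.resize(im[150:330,140:400],None,fx=3,fy=3,interpolation=2))"
```

```text
t 1.78 jig now [[-0.1587  0.0121]] z 0.0146 F jig [-0.4  0.1  1. ] w 0.0006
dpos [-0.1092 -0.001  -0.0038] drot [ 0.03 -0.24 -0.08]
```

View pics/s1.png

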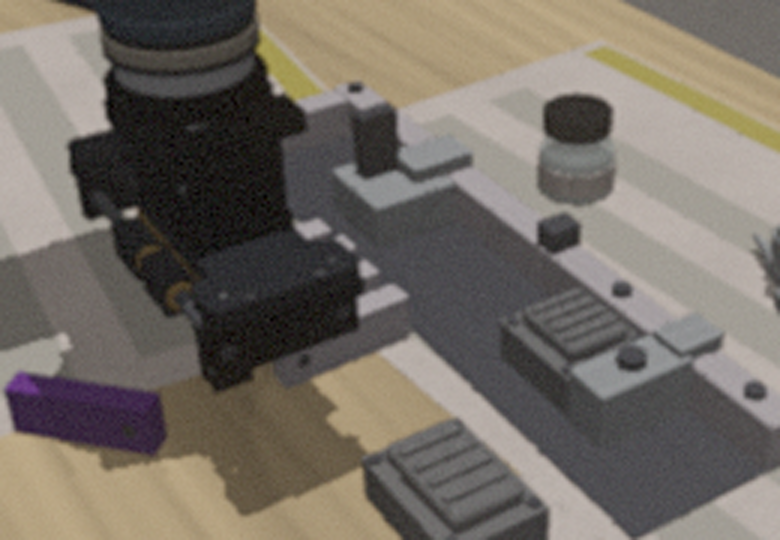

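The side crop shows the gripper body behind the bars. Bar 1's head is at crop (405,300), still in place, and the lane to the rail is clear.

arm_command(delta_rot=[[0,0,0],[0,0,0],[0,0,0],[0,0,0],[0,0,0],[0,0,0],[0,0,0],[0,0,0],[0,0,0],[0,0,0],[0,0,0]], delta_pos=[[-0.01,-0.001,-0.003],[-0.02,-0.001,-0.003],[-0.032,-0.001,-0.003],[-0.044,-0.001,-0.003],[-0.056,-0.001,-0.003],[-0.068,-0.001,-0.003],[-0.08,-0.001,-0.003],[-0.09,-0.001,-0.003],[-0.098,-0.001,-0.003],[-0.104,-0.001,-0.003],[-0.106,-0.001,-0.003]], gripper=[1,1,1,1,1,1,1,1,1,1,1])

```text
time: 2.75
position: [0.5305, 0.037, 0.0212]
tool_rot: [0.017, 1.0, -0.0, 0.0]
ft_force: [-2.2, -0.5, 1.2]
grip_width: -0.0001
grip_force: 0.9
```

```bash
python3 -c "
from h import *
plan(-.0495,.011,.018)"
```

```text
t 2.75 jig now [[-0.0507  0.0116]] z 0.0212 F jig [-2.2 -0.6  1.2] w -0.0001
dpos [-0.0012 -0.0006  0.0032] drot [-0.01  0.05  0.02]
```

Creep in until it meets the rail.

arm_command(delta_rot=[[0,0,0],[0,0,0],[0,0,0],[0,0,0]], delta_pos=[[-0.001,0,0.002],[-0.002,0,0.002],[-0.003,0,0.002],[-0.003,0,0.002]], gripper=[1,1,1,1])

```text
time: 3.08
position: [0.5305, 0.0371, 0.0183]
tool_rot: [0.017, 1.0, 0.0, -0.002]
ft_force: [-3.7, -0.2, 2.5]
grip_width: 0.0005
grip_force: 2.1
```

arm_command(delta_rot=[[0,0,0],[0,0,0],[0,0,0],[0,0,0],[0,0,0],[0,0,0],[0,0,0],[0,0,0],[0,0,0],[0,0,0]], delta_pos=[[0.015,0,0],[0.03,0,-0.01],[0.03,0,-0.045],[0.03,0.0,-0.085],[0.03,0.0,-0.11],[0.01,0.035,-0.11],[-0.015,0.07,-0.11],[-0.035,0.1,-0.11],[-0.048,0.122,-0.11],[-0.048,0.122,-0.11]], gripper=[1,1,1,1,1,0,0,0,0,0])

```text
time: 3.92
position: [0.5894, 0.1614, 0.1293]
tool_rot: [0.015, 1.0, 0.001, 0.004]
ft_force: [0.2, 0.2, -0.1]
grip_width: 0.0257
grip_force: 0.0
```

```bash
cat >> h.py <<'E'
def crop(n,name,r):
    c=viewer.camera(n); y0,y1,x0,x1=r
    cv2.imwrite(f'pics/{name}.png',cv2.resize(c['pixels'][y0:y1,x0:x1],None,fx=3,fy=3,interpolation=2)); return c
E
python3 -c "
from h import *
plan(.0,.134,.04)
c=crop('side','s2',(130,320,150,410))
print(proj(c,np.c_[toworld([[0,.134],[0.003,.137]]),[.076,.076]])*3-[450,390])"
```

```text
t 3.92 jig now [[0.004  0.1379]] z 0.1293 F jig [ 0.2  0.2 -0.1] w 0.0257
dpos [ 0.0047 -0.0042  0.0893] drot [0.15 0.49 0.2 ]
[[338.04000893 173.93818982]
 [339.88377672 170.8861723 ]]
```

View pics/s2.png

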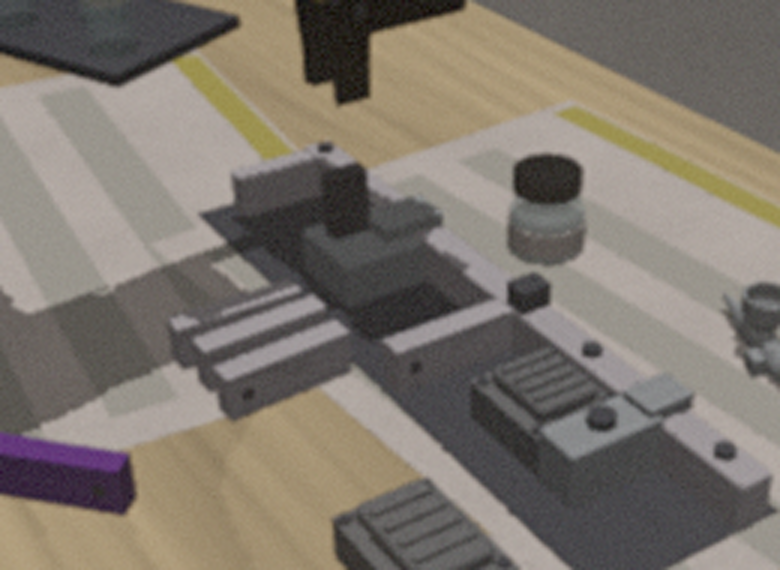

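Bar 1 lies flat at the rail (crop 455,345). The jaw post is at crop (347,195), under the half-open fingers, so I'll go down and grip it.

arm_command(delta_rot=[[0,0,0],[0,0,0],[0,0,0],[0,0,0],[0,0,0],[0,0,0],[0,0,0],[0,0,0],[0,0,0]], delta_pos=[[0,-0.001,0.02],[0.0,-0.001,0.04],[0.0,-0.001,0.06],[0.0,-0.001,0.08],[0.0,-0.001,0.088],[0.0,-0.001,0.088],[0.0,-0.001,0.088],[0.0,-0.001,0.088],[0.0,-0.001,0.088]], gripper=[0,0,0,0,0,1,1,1,1], grip_force=45)

```text
time: 4.72
position: [0.5858, 0.1561, 0.0419]
tool_rot: [0.017, 1.0, 0.0, 0.001]
ft_force: [0.6, 0.0, 0.4]
grip_width: 0.0244
grip_force: 0.0
```

```bash
python3 -c "
from h import *
plan(.0,.04,.04)"
```

```text
t 4.72 jig now [[0.0005 0.1325]] z 0.0419 F jig [0.6 0.  0.4] w 0.0244
dpos [ 0.0005 -0.0925  0.0019] drot [ 0.01  0.16 -0.01]
```

arm_command(delta_rot=[[0,0,0],[0,0,0],[0,0,0],[0,0,0],[0,0,0],[0,0,0],[0,0,0],[0,0,0],[0,0,0],[0,0,0],[0,0,0],[0,0,0]], delta_pos=[[0,0,0],[0,0,0],[0,0,0],[0,-0.01,0],[0,-0.02,0],[0,-0.03,0],[0,-0.04,0],[0,-0.05,0],[0,-0.06,0],[0,-0.07,0],[0,-0.08,0],[0,-0.085,0]], gripper=[1,1,1,1,1,1,1,1,1,1,1,1])

```text
time: 5.72
position: [0.5829, 0.0707, 0.0418]
tool_rot: [0.017, 1.0, 0.0, 0.001]
ft_force: [-0.5, 2.7, 6.0]
grip_width: 0.0137
grip_force: 45.0
```

```bash
python3 -c "
from h import *
plan(.0,.04,.04)"
```

```text
t 5.72 jig now [[0.0005 0.047 ]] z 0.0418 F jig [-0.6  2.7  6. ] w 0.0137
dpos [ 0.0005 -0.007   0.0018] drot [ 0.02  0.16 -0.04]
```

Keep pressing until the force rises firmly.

arm_command(delta_rot=[[0,0,0],[0,0,0],[0,0,0],[0,0,0],[0,0,0],[0,0,0],[0,0,0]], delta_pos=[[0,-0.003,0],[0,-0.006,0],[0,-0.009,0],[0,-0.012,0],[0,-0.014,0],[0,-0.016,0],[0,-0.016,0]], gripper=[1,1,1,1,1,1,1])

```text
time: 6.3
position: [0.5827, 0.0646, 0.0419]
tool_rot: [0.02, 1.0, 0.007, 0.002]
ft_force: [3.8, 34.6, 5.1]
grip_width: 0.0137
grip_force: 45.2
```

```bash
python3 -c "
from h import *
plan(.0,.165,.04)"
```

```text
t 6.3 jig now [[0.0005 0.041 ]] z 0.0419 F jig [ 2.6 34.7  5.1] w 0.0137
dpos [0.0012 0.124  0.0036] drot [ 0.78  0.25 -0.29]
```

It ran loose to the end of its stroke (post at 0.041), so I'll draw it back and push in bar 2.

arm_command(delta_rot=[[0,0,0],[0,0,0],[0,0,0],[0,0,0],[0,0,0],[0,0,0],[0,0,0],[0,0,0],[0,0,0],[0,0,0],[0,0,0]], delta_pos=[[0,0.01,0],[0,0.022,0],[0,0.036,0],[0,0.052,0],[0,0.068,0],[0,0.084,0],[0,0.1,0],[0,0.114,0],[0,0.126,0],[0,0.13,0],[0,0.13,0]], gripper=[1,1,1,1,1,1,1,1,1,1,1])

```text
time: 7.22
position: [0.5867, 0.186, 0.0419]
tool_rot: [0.017, 1.0, 0.0, 0.001]
ft_force: [-1.5, 2.4, 5.0]
grip_width: 0.0138
grip_force: 45.0
```

```bash
python3 -c "
from h import *
plan(-.16,.041,.13)"
```

```text
t 7.22 jig now [[0.0004 0.1624]] z 0.0419 F jig [-1.6  2.3  5. ] w 0.0138
dpos [ 0.1603 -0.1212 -0.0886] drot [0.01 0.16 0.06]
```

arm_command(delta_rot=[[0,0,0],[0,0,0],[0,0,0],[0,0,0],[0,0,0],[0,0,0],[0,0,0],[0,0,0],[0,0,0],[0,0,0],[0,0,0],[0,0,0]], delta_pos=[[0,0,0],[0,0,0],[0,0,0],[0,0,-0.025],[0,0,-0.06],[0,0,-0.089],[0.027,-0.02,-0.089],[0.054,-0.041,-0.089],[0.081,-0.062,-0.089],[0.108,-0.083,-0.089],[0.135,-0.104,-0.089],[0.16,-0.121,-0.089]], gripper=[0,0,0,0,0,0,1,1,1,1,1,1])

```text
time: 8.22
position: [0.4195, 0.0685, 0.1295]
tool_rot: [0.017, 1.0, -0.0, -0.001]
ft_force: [0.2, 0.4, -0.2]
grip_width: 0.0116
grip_force: 0.0
```

```bash
python3 -c "
from h import *
plan(-.16,.041,.018)
c=crop('side','s3',(130,320,150,410))"
```

```text
t 8.22 jig now [[-0.1628  0.0393]] z 0.1295 F jig [ 0.2  0.4 -0.2] w 0.0116
dpos [-0.0029  0.0018  0.1115] drot [-0.03 -0.07  0.01]
```

View pics/s3.png

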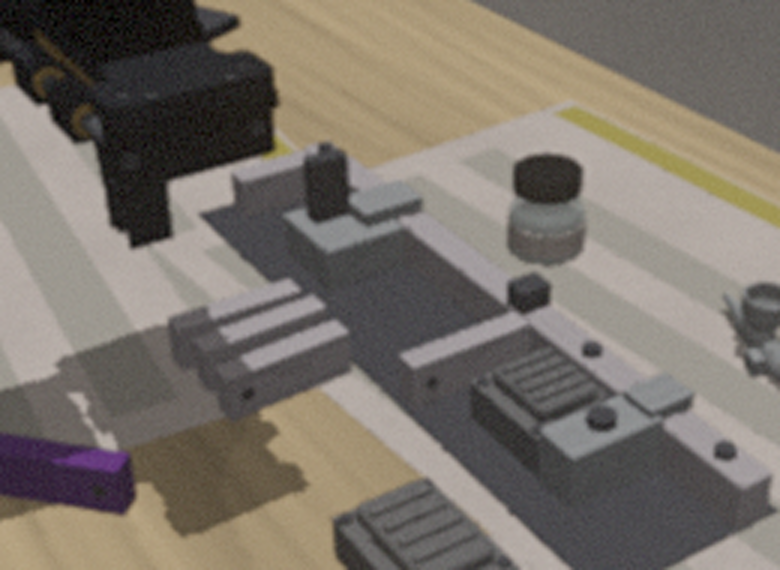

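The jaw is drawn back and bar 1 stands seated at crop (465,350). Three bars wait in front, so bar 2 at (290,355) goes next.

arm_command(delta_rot=[[0,0,0],[0,0,0],[0,0,0],[0,0,0],[0,0,0],[0,0,0],[0,0,0],[0,0,0],[0,0,0],[0,0,0],[0,0,0],[0,0,0]], delta_pos=[[0,0.001,0.037],[0,0.001,0.075],[0,0.001,0.1],[0,0.001,0.111],[-0.01,0.001,0.111],[-0.02,0.001,0.111],[-0.03,0.001,0.111],[-0.042,0.001,0.111],[-0.054,0.001,0.111],[-0.066,0.001,0.111],[-0.078,0.001,0.111],[-0.09,0.001,0.111]], gripper=[1,1,1,1,1,1,1,1,1,1,1,1])

```text
time: 9.27
position: [0.5146, 0.0675, 0.0204]
tool_rot: [0.017, 1.0, -0.0, 0.002]
ft_force: [-1.0, -0.5, -1.0]
grip_width: 0.0004
grip_force: 0.2
```

arm_command(delta_rot=[[0,0,0],[0,0,0],[0,0,0],[0,0,0],[0,0,0],[0,0,0]], delta_pos=[[-0.01,0,0],[-0.018,0,0],[-0.022,0,0],[-0.026,0,0],[-0.028,0,0],[-0.028,0,0]], gripper=[1,1,1,1,1,1])

```text
time: 9.77
position: [0.5316, 0.0673, 0.019]
tool_rot: [0.016, 1.0, 0.0, -0.009]
ft_force: [-12.5, -0.6, 7.8]
grip_width: 0.0005
grip_force: 6.2
```

```bash
python3 -c "
from h import *
plan(.0,.162,.13)"
```

```text
t 9.77 jig now [[-0.0507  0.0419]] z 0.019 F jig [-12.4  -1.1   7.8] w 0.0005
dpos [-0.0488  0.1201 -0.1119] drot [ 0.01 -1.01  0.07]
```

arm_command(delta_rot=[[0,0,0],[0,0,0],[0,0,0],[0,0,0],[0,0,0],[0,0,0],[0,0,0],[0,0,0],[0,0,0],[0,0,0],[0,0,0],[0,0,0]], delta_pos=[[0.015,0,0],[0.03,0,-0.01],[0.03,0,-0.045],[0.03,0.0,-0.085],[0.03,0.0,-0.11],[0.01,0.035,-0.11],[-0.015,0.07,-0.11],[-0.035,0.1,-0.11],[-0.044,0.12,-0.11],[-0.044,0.12,-0.11],[-0.044,0.12,-0.085],[-0.044,0.12,-0.06]], gripper=[1,1,1,1,1,0,0,0,0,0,0,0])

```text
time: 10.77
position: [0.5898, 0.1856, 0.0808]
tool_rot: [0.016, 1.0, 0.0, 0.003]
ft_force: [0.1, -0.4, 0.0]
grip_width: 0.0383
grip_force: 0.0
```

```bash
python3 -c "
from h import *
plan(.0,.162,.042)"
```

```text
t 10.77 jig now [[0.0035 0.1621]] z 0.0808 F jig [ 0.1 -0.4  0. ] w 0.0383
dpos [ 0.0037 -0.0001  0.0387] drot [0.03 0.36 0.08]
```

arm_command(delta_rot=[[0,0,0],[0,0,0],[0,0,0],[0,0,0],[0,0,0],[0,0,0],[0,0,0],[0,0,0],[0,0,0],[0,0,0]], delta_pos=[[0.001,0,0.02],[0.002,0,0.036],[0.002,0,0.036],[0.002,0,0.036],[0.002,0,0.036],[0.002,0,0.036],[0.002,0,0.036],[0.002,0,0.036],[0.002,0,0.036],[0.002,-0.008,0.036]], gripper=[0,0,1,1,1,1,1,1,1,1])

```text
time: 11.6
position: [0.5865, 0.179, 0.044]
tool_rot: [0.017, 1.0, 0.001, 0.002]
ft_force: [-1.3, 3.7, 6.7]
grip_width: 0.0137
grip_force: 45.0
```

arm_command(delta_rot=[[0,0,0],[0,0,0],[0,0,0],[0,0,0],[0,0,0],[0,0,0],[0,0,0],[0,0,0],[0,0,0],[0,0,0]], delta_pos=[[0,-0.012,0],[0,-0.024,0],[0,-0.036,0],[0,-0.048,0],[0,-0.06,0],[0,-0.07,0],[0,-0.08,0],[0,-0.09,0],[0,-0.1,0],[0,-0.105,0]], gripper=[1,1,1,1,1,1,1,1,1,1])

```text
time: 12.43
position: [0.5829, 0.072, 0.0439]
tool_rot: [0.018, 1.0, 0.001, 0.001]
ft_force: [0.6, 4.2, 7.6]
grip_width: 0.0133
grip_force: 45.0
```

```bash
python3 -c "
from h import *
plan(.0,.04,.042)"
```

```text
t 12.43 jig now [[0.0005 0.0483]] z 0.0439 F jig [0.4 4.2 7.6] w 0.0133
dpos [ 0.0005 -0.0083  0.0019] drot [ 0.06  0.16 -0.05]
```

arm_command(delta_rot=[[0,0,0],[0,0,0],[0,0,0],[0,0,0],[0,0,0],[0,0,0]], delta_pos=[[0,-0.003,0],[0,-0.006,0],[0,-0.009,0],[0,-0.012,0],[0,-0.014,0],[0,-0.014,0]], gripper=[1,1,1,1,1,1])

```text
time: 12.93
position: [0.5827, 0.0647, 0.044]
tool_rot: [0.019, 1.0, 0.005, 0.002]
ft_force: [2.6, 23.5, 6.2]
grip_width: 0.0137
grip_force: 45.1
```

```bash
python3 -c "
from h import *
plan(.0,.162,.042)
c=viewer.camera('side'); np.save('s4.npy',c['pixels'])"
```

```text
t 12.93 jig now [[0.0005 0.041 ]] z 0.044 F jig [ 1.8 23.6  6.2] w 0.0137
dpos [0.001  0.1209 0.0032] drot [ 0.57  0.23 -0.22]
```

It ran loose to the end again, so I'll draw it back for bar 3.

arm_command(delta_rot=[[0,0,0],[0,0,0],[0,0,0],[0,0,0],[0,0,0],[0,0,0],[0,0,0],[0,0,0],[0,0,0],[0,0,0],[0,0,0]], delta_pos=[[0,0.01,0],[0,0.022,0],[0,0.036,0],[0,0.052,0],[0,0.068,0],[0,0.084,0],[0,0.1,0],[0,0.114,0],[0,0.124,0],[0,0.128,0],[0,0.128,0]], gripper=[1,1,1,1,1,1,1,1,1,1,1])

```text
time: 13.9
position: [0.5868, 0.187, 0.044]
tool_rot: [0.017, 1.0, 0.0, 0.001]
ft_force: [-1.2, 2.4, 6.7]
grip_width: 0.0133
grip_force: 45.0
```

arm_command(delta_rot=[[0,0,0],[0,0,0],[0,0,0],[0,0,0],[0,0,0],[0,0,0],[0,0,0],[0,0,0],[0,0,0],[0,0,0],[0,0,0],[0,0,0]], delta_pos=[[0,0,0],[0,0,0],[0,0,0],[0,0,-0.025],[0,0,-0.06],[0,0,-0.089],[0.027,-0.015,-0.089],[0.054,-0.03,-0.089],[0.081,-0.045,-0.089],[0.108,-0.06,-0.089],[0.135,-0.075,-0.089],[0.16,-0.09,-0.089]], gripper=[0,0,0,0,0,0,1,1,1,1,1,1])

```text
time: 14.9
position: [0.4206, 0.101, 0.1314]
tool_rot: [0.017, 1.0, -0.0, -0.001]
ft_force: [0.3, -0.3, -0.4]
grip_width: 0.0111
grip_force: 0.0
```

```bash
python3 -c "
from h import *
plan(-.163,.072,.020)
c=crop('side','s5',(130,320,150,410))"
```

```text
t 14.9 jig now [[-0.1627  0.0718]] z 0.1314 F jig [ 0.3 -0.3 -0.4] w 0.0111
dpos [1.000e-04 2.000e-04 1.114e-01] drot [-0.01 -0.07  0.02]
```

View pics/s5.png

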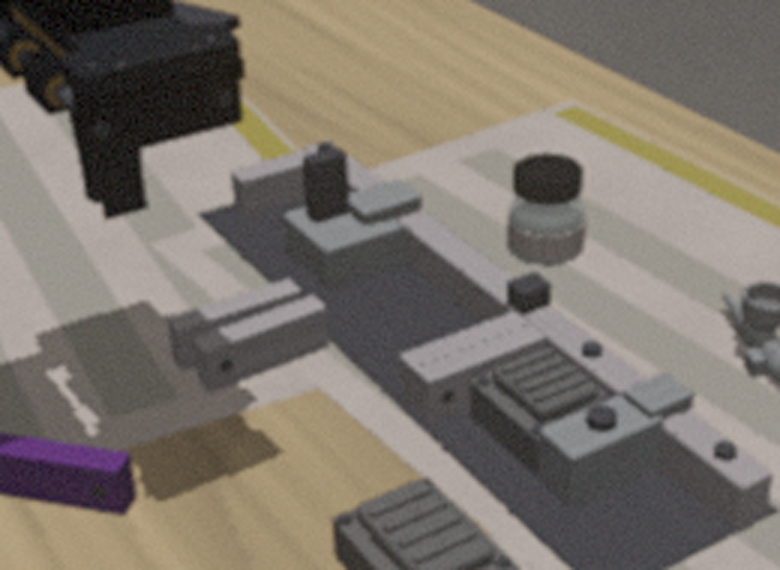

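Bars 1 and 2 are seated side by side at crop (470,355), the jaw is back, and bars 3 and 4 wait. Bar 3 at (265,340) is next.

arm_command(delta_rot=[[0,0,0],[0,0,0],[0,0,0],[0,0,0],[0,0,0],[0,0,0],[0,0,0],[0,0,0],[0,0,0],[0,0,0],[0,0,0],[0,0,0]], delta_pos=[[0,0,0.037],[0,0,0.075],[0,0,0.1],[0,0,0.111],[-0.01,0,0.111],[-0.02,0,0.111],[-0.03,0,0.111],[-0.042,0,0.111],[-0.054,0,0.111],[-0.066,0,0.111],[-0.078,0,0.111],[-0.09,0,0.111]], gripper=[1,1,1,1,1,1,1,1,1,1,1,1])

```text
time: 15.95
position: [0.5156, 0.0985, 0.0224]
tool_rot: [0.017, 1.0, -0.0, 0.002]
ft_force: [-0.3, 0.5, -0.0]
grip_width: 0.0001
grip_force: 0.2
```

arm_command(delta_rot=[[0,0,0],[0,0,0],[0,0,0],[0,0,0],[0,0,0],[0,0,0]], delta_pos=[[-0.01,0,0],[-0.018,0,0],[-0.022,0,0],[-0.026,0,0],[-0.028,0,0],[-0.028,0,0]], gripper=[1,1,1,1,1,1])

```text
time: 16.45
position: [0.5326, 0.0981, 0.0204]
tool_rot: [0.017, 1.0, -0.0, -0.009]
ft_force: [-10.7, -0.9, 7.9]
grip_width: 0.0007
grip_force: 5.7
```

```bash
python3 -c "
from h import *
plan(.0,.163,.13)"
```

```text
t 16.45 jig now [[-0.0507  0.0727]] z 0.0204 F jig [-10.7  -1.3   7.9] w 0.0007
dpos [-0.0488  0.0902 -0.1105] drot [-0.02 -1.01  0.05]
```

arm_command(delta_rot=[[0,0,0],[0,0,0],[0,0,0],[0,0,0],[0,0,0],[0,0,0],[0,0,0],[0,0,0],[0,0,0],[0,0,0],[0,0,0],[0,0,0]], delta_pos=[[0.015,0,0],[0.03,0,-0.01],[0.03,0,-0.045],[0.03,0.0,-0.085],[0.03,0.0,-0.11],[0.01,0.03,-0.11],[-0.015,0.06,-0.11],[-0.035,0.08,-0.11],[-0.042,0.09,-0.11],[-0.042,0.09,-0.11],[-0.042,0.09,-0.085],[-0.042,0.09,-0.06]], gripper=[1,1,1,1,1,0,0,0,0,0,0,0])

```text
time: 17.45
position: [0.5867, 0.1861, 0.082]
tool_rot: [0.017, 1.0, 0.0, 0.002]
ft_force: [-0.0, 0.2, -0.4]
grip_width: 0.0383
grip_force: 0.0
```

```bash
python3 -c "
from h import *
plan(.0,.163,.042)"
```

```text
t 17.45 jig now [[0.0004 0.1625]] z 0.082 F jig [-0.   0.2 -0.4] w 0.0383
dpos [0.0006 0.0005 0.04  ] drot [0.02 0.23 0.04]
```

arm_command(delta_rot=[[0,0,0],[0,0,0],[0,0,0],[0,0,0],[0,0,0],[0,0,0],[0,0,0],[0,0,0],[0,0,0],[0,0,0]], delta_pos=[[0,0,0.02],[0,0,0.037],[0,0,0.037],[0,0,0.037],[0,0,0.037],[0,0,0.037],[0,0,0.037],[0,0,0.037],[0,0,0.037],[0,-0.008,0.037]], gripper=[0,0,1,1,1,1,1,1,1,1])

```text
time: 18.28
position: [0.5864, 0.18, 0.0449]
tool_rot: [0.017, 1.0, 0.001, 0.001]
ft_force: [-0.1, 4.0, 5.2]
grip_width: 0.0136
grip_force: 45.0
```

arm_command(delta_rot=[[0,0,0],[0,0,0],[0,0,0],[0,0,0],[0,0,0],[0,0,0],[0,0,0],[0,0,0],[0,0,0],[0,0,0]], delta_pos=[[0,-0.012,0],[0,-0.024,0],[0,-0.036,0],[0,-0.048,0],[0,-0.058,0],[0,-0.068,0],[0,-0.078,0],[0,-0.086,0],[0,-0.092,0],[0,-0.098,0]], gripper=[1,1,1,1,1,1,1,1,1,1])

```text
time: 19.12
position: [0.5831, 0.0805, 0.0449]
tool_rot: [0.017, 1.0, 0.001, 0.001]
ft_force: [0.2, 5.3, 7.1]
grip_width: 0.0138
grip_force: 45.0
```

```bash
python3 -c "
from h import *
plan(.0,.04,.042)"
```

```text
t 19.12 jig now [[0.0004 0.0568]] z 0.0449 F jig [-0.   5.3  7.1] w 0.0138
dpos [ 0.0004 -0.0168  0.0029] drot [ 0.08  0.15 -0.04]
```

arm_command(delta_rot=[[0,0,0],[0,0,0],[0,0,0],[0,0,0],[0,0,0],[0,0,0],[0,0,0]], delta_pos=[[0,-0.003,0],[0,-0.006,0],[0,-0.009,0],[0,-0.012,0],[0,-0.014,0],[0,-0.016,0],[0,-0.016,0]], gripper=[1,1,1,1,1,1,1])

```text
time: 19.7
position: [0.5828, 0.0713, 0.0449]
tool_rot: [0.019, 1.0, 0.005, 0.002]
ft_force: [2.3, 26.7, 5.5]
grip_width: 0.0139
grip_force: 45.2
```

```bash
python3 -c "
from h import *
plan(.0,.04,.042)"
```

```text
t 19.7 jig now [[0.0004 0.0476]] z 0.0449 F jig [ 1.4 26.8  5.5] w 0.0139
dpos [ 0.0004 -0.0077  0.0029] drot [ 0.61  0.22 -0.22]
```

With three bars the jaw stops firmly at 0.0476, 6.6 mm short of the end, under 27 N. I'll ease off without pulling back, release and lift.

arm_command(delta_rot=[[0,0,0],[0,0,0],[0,0,0],[0,0,0],[0,0,0],[0,0,0],[0,0,0],[0,0,0],[0,0,0],[0,0,0],[0,0,0]], delta_pos=[[0,0,0],[0,0.002,0],[0,0.004,0],[0,0.005,0],[0,0.005,0],[0,0.005,0],[0,0.006,0],[0,0.007,-0.025],[0,0.007,-0.06],[0,0.007,-0.1],[0,0.007,-0.12]], gripper=[1,1,1,1,0,0,0,0,0,0,0])

```text
time: 20.62
position: [0.5834, 0.0704, 0.167]
tool_rot: [0.017, 1.0, -0.0, 0.002]
ft_force: [0.5, -0.5, 0.1]
grip_width: 0.0425
grip_force: 0.0
```

arm_command(delta_rot=[[0,0,0],[0,0,0],[0,0,0],[0,0,0],[0,0,0],[0,0,0],[0,0,0],[0,0,0]], delta_pos=[[0,0.03,-0.03],[0.02,0.065,-0.05],[0.05,0.1,-0.05],[0.08,0.135,-0.05],[0.1,0.17,-0.05],[0.12,0.2,-0.05],[0.13,0.23,-0.05],[0.13,0.23,-0.05]], gripper=[0,0,0,0,0,0,0,0])

```text
time: 21.28
position: [0.4564, 0.3101, 0.2133]
tool_rot: [0.014, 1.0, 0.001, -0.001]
ft_force: [1.6, -0.8, -0.3]
grip_width: 0.0435
grip_force: 0.0
```

```bash
python3 -c "
from h import *
plan(0,0,.1)
crop('top','t6',(182,310,156,416))"
```

```text
t 21.28 jig now [[-0.1341  0.282 ]] z 0.2133 F jig [ 1.6 -0.8 -0.3] w 0.0435
dpos [-0.1328 -0.2829  0.1125] drot [ 0.11 -0.11  0.3 ]
```

View pics/t6.png

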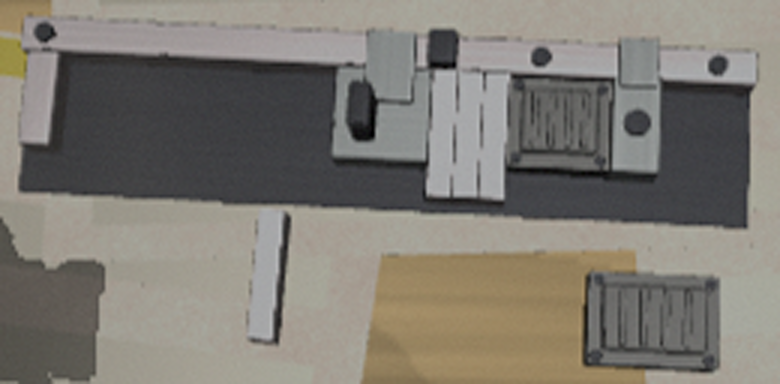

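The picture shows three bars packed flush between the cover and the jaw (crop 428–506), all against the rail with no gaps. The jaw's arm stands short of its limiter at (442,48), and bar 4 and the spare cover haven't moved.

```bash
python3 -c "
from rig import robot
print(robot.hand_in())"
```

```text
the job is handed in; nothing more can be done
None
```

I handed the job in at about 21 s: three bars were pushed in in order, each tried with the jaw, and the third stopped the jaw firmly about 6.6 mm short of its end (27 N); the last picture shows no gaps from stop to jaw, with bar 4 and the spare cover where they were.

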